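# Clear the drilling plate with the scraper

### The job

Clean up the drilling plate: take the wooden scraper from its rest and wipe the four loose chips off the plate into the tray at its end, then give the scraper a quarter turn, let its blade down into the T-slot behind the caught slug and drive the slug out of the open end into the same tray. Then put the scraper back in its rest as you found it, blade down between the rails. Touch the chips and the slug only with the scraper, and leave everything else where it is.

Things in the scene. Friction and masses are not known exactly. Their poses are not given: they have to be found in the camera images.
- plate: dark steel drilling plate fixed to the bench, 200 mm (its x) by 260 mm (its y), 55 mm high, with 14 mm high bolted foot flanges out to x = +-130 mm; origin at the centre of its underside, z up. A T-slot runs along y at x = +35 mm (see slot_mouth). The chips lie on the wide land, x -100 to +26 mm; the far land is x +44 to +100 mm
- plate_top (a point): point on the plate's top face on the middle line of the chips' strip (plate x = -40 mm, y = 0, z = 55 mm); axes as the plate. At the start the chips' centres lie within 26 mm of this line in x and between -60 and +95 mm in y
- slot_mouth (a point): centre of the T-slot's floor at its open end (plate x +35, y +130, z 35 mm); axes as the plate. Slot: neck 18 mm wide, 8 mm deep from the plate's top; below it a chamber 30 mm wide, 12 mm high; floor 20 mm below the top. Open at the +y end (the tray's), closed at the -y end: it begins at plate y = -115 mm, behind a 15 mm wall
- tray: open aluminium chip tray, fixed, 200 mm (its x) by 120 mm (its y), 30 mm high, walls 4 mm, standing 1 mm off the plate's +y end with its rim 5 mm below the slot's floor; axes parallel to the plate's, its centre at plate y = +191 mm; origin at the centre of its underside
- rest: fixed dark wooden rest for the scraper: base 100 x 70 x 4 mm and two upright rails along its x, 80 mm long, 5 mm thick, 16 mm apart inside, tops 30 mm above the bench. The scraper's blade hangs between the rails, its wooden block sits on them; origin at the centre of the base's underside, x along the rails
- scraper_grip (a point): centre of the scraper's light wooden block, 90 (x) by 26 (y) by 40 mm high: hold it here. Below it an aluminium blade, 90 mm long (x), 8 mm thick (y), shows 25 mm; its lower edge is 45 mm below this point. About 160 g. z up. In the rest this point is 50 mm above the rest's origin. Turned a quarter turn, x along the slot, the blade goes edgewise through the slot's neck
- chip_disc_c (a point): centre of a loose steel chip: disc 22 mm in diameter, 8 mm thick, lying on the plate
- chip_bar_c (a point): centre of a loose steel chip: bar end 20 x 14 x 8 mm, lying on the plate
- chip_square_c (a point): centre of a loose steel chip: square 17 x 17 x 7 mm, lying on the plate
- chip_ell_c (a point): centre of a loose steel chip: small L-shaped offcut about 20 x 18 x 8 mm, lying on the plate
- slug_c (a point): centre of the steel slug caught in the slot's chamber: disc 26 mm in diameter, 9 mm thick, wider than the neck so that it cannot be lifted out, sliding freely along the slot; its centre starts at plate y between +15 and +75 mm and it is seen through the neck
- step_block: plain steel step block (stepped clamping support), 30 x 45 mm, 32 mm high, standing loose on the plate's far land near the slot's closed end; origin at the centre of its underside. Bystander, not a chip
- wood_block: light wooden drilling block 100 x 60 x 38 mm lying on the bench; origin at the centre of its underside. Bystander; it and the rest swap places
- oil: grey plastic oil bottle, 56 mm diameter, 150 mm high, standing left of the tray; origin at the centre of its underside. Bystander
- flat_bar: loose flat steel bar 30 x 200 x 6 mm lying behind the plate; origin at the centre of its underside. Bystander
- angle_offcut: piece of steel angle 50 x 70 mm, 50 mm high, on the bench at the left, nearer the robot than the tray; origin at the centre of its underside. Bystander
- spanner: steel spanner about 190 mm long, lying on the bench between the robot and the plate; origin at its underside. Bystander

How it is judged (in metres and radians):
On the way, in this order (a step that is already met when the one before it is completed fails the run):
1. the scraper is lifted clear of its rest (z of scraper_grip in the frame of rest above 0.085 m), for 0.1 s.
2. all four chips are in the tray (x of chip_disc_c in the frame of tray between -0.1 and 0.1 m and y of chip_disc_c in the frame of tray between -0.06 and 0.06 m and z of each of chip_disc_c, chip_bar_c, chip_square_c, chip_ell_c in the frame of tray below 0.03 m and x of chip_bar_c in the frame of tray between -0.1 and 0.1 m and y of chip_bar_c in the frame of tray between -0.06 and 0.06 m and x of chip_square_c in the frame of tray between -0.1 and 0.1 m and y of chip_square_c in the frame of tray between -0.06 and 0.06 m and x of chip_ell_c in the frame of tray between -0.1 and 0.1 m and y of chip_ell_c in the frame of tray between -0.06 and 0.06 m), for 0.2 s.
3. the slug is in the tray (x of slug_c in the frame of tray between -0.1 and 0.1 m and y of slug_c in the frame of tray between -0.06 and 0.06 m and z of slug_c in the frame of tray below 0.03 m), for 0.2 s.
4. the scraper is back in its rest (x of scraper_grip in the frame of rest between -0.025 and 0.025 m and y of scraper_grip in the frame of rest between -0.009 and 0.009 m and z of scraper_grip in the frame of rest between 0.045 and 0.054 m and angle between scraper_grip's own z axis and vertical below 0.12 rad and angle between the x axis of scraper_grip and the x axis of rest, either way round below 0.2 rad and linear speed of scraper below 0.02 m/s), for 0.2 s.
At the end, for the whole second after the job is handed in: Four chips and slug inside the tray (centres within its outline, below its 30 mm rim); scraper still in its rest: centre within 25 mm along and 9 mm across the rails, 45 to 54 mm above the rest's underside, upright within 0.12 rad, in line with the rails within 0.2 rad (all of step 2 and all of step 3 and all of step 4); the robot touches nothing.
It fails at once if the fingers or the arm push a chip or the slug (this is the scraper's work) (contact force between any of the fingers, the arm and chip_disc above 1 N or contact force between any of the fingers, the arm and chip_bar above 1 N or contact force between any of the fingers, the arm and chip_square above 1 N or contact force between any of the fingers, the arm and chip_ell above 1 N or contact force between any of the fingers, the arm and slug above 1 N).
It fails at once if a bystander is moved by more than 25 mm (distance of any of step_block, wood_block, oil, flat_bar, angle_offcut, spanner from where it was at the start of the episode above 0.025 m).
It also fails if it takes over 64 s, if anything falls off the work surface, if the arm or the gripper's body presses on something with over 40 N, if the wrist force passes 120 N, or if a joint passes its speed limit or range.

### The arm

A 6-joint arm with a two-finger parallel gripper is mounted at the origin on the work surface. World frame = base frame: x ahead of the robot, y to its left, z up, the work surface at z = 0. Lengths are in mm, angles in degrees, forces in N, time in s.
With the tool pointing down it reaches from about 275 to 825 mm from the base axis. Payload 5.2 kg.
Tool frame: the origin (TCP) lies on the front face of the gripper's body, between the roots of the fingers; the fingertips stand 84 mm ahead of it and the grasp point (between the pads) lies ahead of it (env.grasp_offset is the z of the grasp point in the tool frame, in mm); z points along the fingers, y is the direction in which the jaws open and shut (so a half turn about z gives the same grasp; the last joint's range is limited). The gripper opens to 93 mm and grips with 3 to 60 N. Pads are 15 mm wide; open, the fingers measure 128 mm over their backs; the gripper's body (75 mm by 188 mm) begins 65 mm behind the grasp point.
Start: joints at [55.703, 14.817, 87.949, -0, 77.235, -11.62], TCP at [212.03, 507.493, 302.753] pointing down, gripper open.
Joint ranges: [-179.93, 179.93], [-52.35, 119.4], [10.71, 147.94], [-69.91, 249.91], [12.55, 155.21], [-178.61, 178.61]. Speed limits (degrees/s): [147.25, 147.25, 180, 180, 180, 180].

### API

Orientations are given as [roll, pitch, yaw] about the fixed x, y, z axes, in that order (R = Rz(yaw) Ry(pitch) Rx(roll)).
In Python, from bench import env gives the robot as it stands.
- The arm moves only by the tool carry_out, never from a script. Its argument "targets" is a list of rows, each a list of 3 entries, a list of its own where there are three numbers: the opening, from -1 (shut) to 1 (fully open), then the shift along the tool's x, y, z scaled (see below), then the turn, a rotation vector about the tool's x, y, z scaled (see below). In form: [[fingers, [dx, dy, dz], [wx, wy, wz]], ...]. A call has 1 to 12 rows; each row shifts and turns the pose as measured when the row begins, along the tool's axes as they then stand; what a row does not reach is not made up. The controller multiplies each number of a shift by 200 mm and each number of a turn by 10 degrees. A row lasts 1/8 s, in which the tool goes at most 62.5 mm and 10.7 degrees, less where a joint would pass 70% of its speed; a pose out of reach is approached as far as the arm can. A call with a number of a shift or a turn outside -1 to 1 is refused whole. A call with a gripper value outside its range is refused whole. The fingers move at their own pace and stop on an object; the grip force is fixed at half the most. Time passes only in rows, so rows that do not move let the fingers close. It gives the time, the measured TCP pose, the force and the opening at its end, in the units of the state.
- env.state(): the state, without advancing time (a new reading comes with each control period).
- env.get_image(name): name is "scene" or "top" or "wrist"; returns the picture (420x560x3 uint8, red, green, blue); there is no depth.
- env.camera_params(name): a dict with "vfov" (degrees; the focal length in pixels is half the picture's height over the tangent of half this angle, whatever the lens; pixels are square), "cx", "cy" (the principal point, pixels), "eye" and "rotation" of the camera in the world; the wrist camera has in their place "mount" (4x4, takes a point from camera to tool coordinates, whose origin is the TCP and whose axes are the flange's). Camera axes: x right, y up, looking along -z (the intrinsics and any distortion apply to the point x, -y, -z); pixel columns grow to the right and rows downward; lengths in mm; the calibration is good to about 2 mm. A picture is of the moment at which its call begins: read the wrist's pose just before it. camera_params takes no time and is no camera call.
- env.close_job(): hands the job in, once; it reports no verdict.
The state is a dict: "clock": time; "joint_positions": joint angles; "qd": joint speeds; "joint_efforts": joint torques, N m; "tool_pos": TCP position; "ee_rot": TCP orientation; "force": force on the tool from outside, world axes, zero at the start; "ft_torque": the same for the moment, N m; "opening": finger opening in mm.
Only numpy, scipy, OpenCV 4.12 (cv2) and the standard library are available. Lean on these libraries where they do the work, as an engineer would, in place of code of your own. Each camera call takes 0.05 s, during which the arm holds its last target.

## Working session

There is one attempt and no reset: what is moved stays moved. The work goes in short steps, Python scripts to look and compute and a tool call to move; the robot and the scene stay as the last step left them, time stands still between calls to the robot, and variables do not carry over. Pictures are saved under pics/ and viewed, and the job is handed in when it is done.

Besides the shell and the picture viewer there is one more tool, called after "Call:" by a JSON object that holds its "fn" and its "kwargs", one argument or row to a line. carry_out: Moves the arm, as the interface text tells. Shifts and turns lie within -1 to 1; 1 stands for 200 mm of shift or 10 degrees of turn. Its arguments: {"type":"object","properties":{"targets":{"type":"array","items":{"type":"array"}}},"required":["targets"]}

```bash
ls; mkdir -p pics; python3 - <<'E'
from bench import env
import cv2
print(env.state()); print(env.grasp_offset)
for n in ["scene","top","wrist"]:
    print(n,env.camera_params(n))
    cv2.imwrite(f"pics/{n}0.png",env.get_image(n)[:,:,::-1])
E
```

```text
pics
{'clock': 0.0, 'joint_positions': array([ 5.57037579e+01,  1.48624851e+01,  8.80122433e+01,  3.91009634e-04,
        7.72359592e+01, -1.16214094e+01]), 'qd': array([ 0.06412527, -0.05933069,  0.09598403, -0.02294855,  0.0480102 ,
       -0.01899706]), 'joint_efforts': array([ 2.35047097e-03, -4.37316728e+01, -2.83995795e+01,  7.20471935e-02,
        4.13992745e-02, -1.37832717e-04]), 'tool_pos': array([211.78309589, 507.14752719, 301.87911557]), 'ee_rot': array([-1.79891658e+02, -2.26707079e-02,  1.57325059e+02]), 'force': array([-0.34065813, -0.61091101,  0.58930506]), 'ft_torque': array([0.01443157, 0.01369772, 0.02759817]), 'opening': 93.19193441253763}
65.3
scene {'vfov': 55.57129643763631, 'cx': 277.54545198318954, 'cy': 210.30573634113608, 'eye': array([947.14266914, 459.85717117, 773.78884562]), 'rotation': array([ 37.24076118,   0.45503697, 135.79110876])}
top {'vfov': 53.65719145613828, 'cx': 276.2396484713574, 'cy': 204.79572124806165, 'eye': array([ 475.82986075,   83.98599465, 1035.69122385]), 'rotation': array([  4.65690825,  -1.2084987 , -89.86367738])}
wrist {'vfov': 58.45424802587246, 'cx': 277.19806175083147, 'cy': 213.2620006347605, 'mount': array([[ 5.02670217e-04,  9.68290764e-01,  2.49825426e-01,
         7.02415660e+01],
       [ 9.99999874e-01, -4.91054406e-04, -1.08822817e-04,
        -9.35990240e-01],
       [ 1.73057471e-05,  2.49825449e-01, -9.68290889e-01,
        -8.00439507e+01],
       [ 0.00000000e+00,  0.00000000e+00,  0.00000000e+00,
         1.00000000e+00]])}
```

View pics/top0.png

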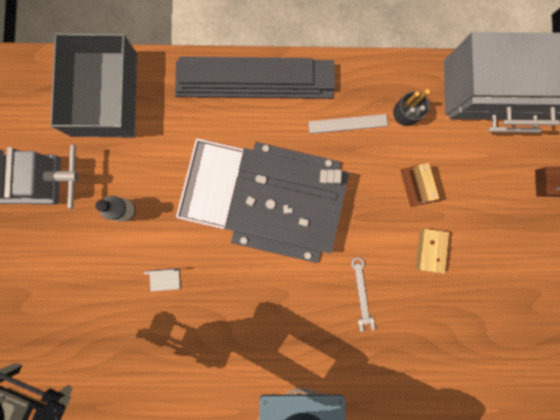

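View pics/scene0.png

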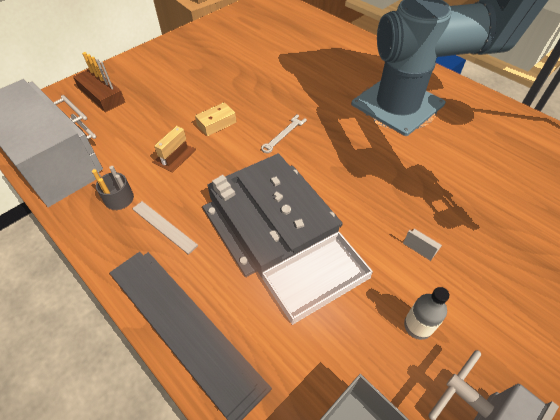

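View pics/wrist0.png

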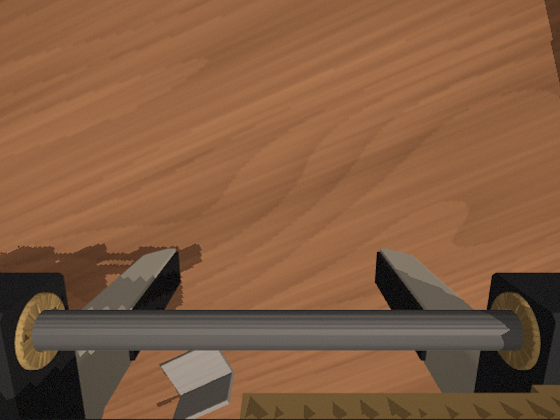

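```bash
cat > h.py <<'E'
import numpy as np, cv2
from scipy.spatial.transform import Rotation as R
from bench import env
def cam(n,st=None):
    p=env.camera_params(n); f=210/np.tan(np.radians(p['vfov']/2))
    if 'mount' in p:
        T=np.eye(4);T[:3,:3]=R.from_euler('xyz',st['ee_rot'],degrees=True).as_matrix();T[:3,3]=st['tool_pos']
        M=T@p['mount'];Rm=M[:3,:3];e=M[:3,3]
    else:
        Rm=R.from_euler('xyz',p['rotation'],degrees=True).as_matrix();e=np.array(p['eye'])
    return f,p['cx'],p['cy'],Rm,e
def ray(c,u,v):
    f,cx,cy,Rm,e=c
    return e,Rm@np.array([(u-cx)/f,-(v-cy)/f,-1.])
def onz(c,u,v,z):
    e,d=ray(c,u,v); return e+d*(z-e[2])/d[2]
def proj(c,P):
    f,cx,cy,Rm,e=c
    q=Rm.T@(np.asarray(P,float)-e); return cx+f*q[0]/-q[2], cy+f*q[1]/q[2]
def tri(c1,p1,c2,p2):
    e1,d1=ray(c1,*p1);e2,d2=ray(c2,*p2)
    s=np.linalg.lstsq(np.stack([d1,-d2],1),e2-e1,rcond=None)[0]
    a=e1+s[0]*d1;b=e2+s[1]*d2
    return (a+b)/2,np.linalg.norm(a-b)
E
python3 - <<'E'
import cv2
t=cv2.imread('pics/top0.png')
cv2.imwrite('pics/t_plate.png',cv2.resize(t[125:275,165:365],None,fx=4,fy=4,interpolation=cv2.INTER_CUBIC))
cv2.imwrite('pics/t_rest.png',cv2.resize(t[150:285,380:470],None,fx=4,fy=4,interpolation=cv2.INTER_CUBIC))
s=cv2.imread('pics/scene0.png')
cv2.imwrite('pics/s_plate.png',cv2.resize(s[90:330,140:380],None,fx=2.5,fy=2.5,interpolation=cv2.INTER_CUBIC))
E
```

```text
(no output)
```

View pics/t_plate.png

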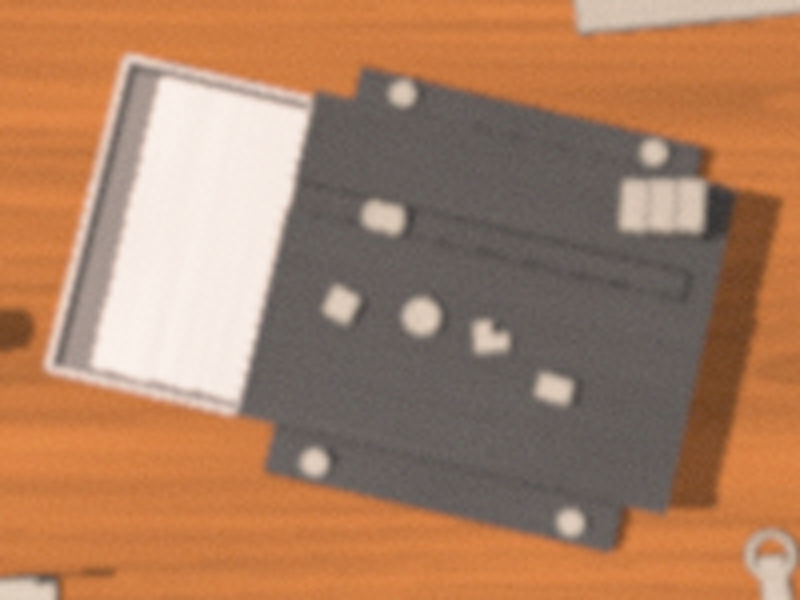

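View pics/t_rest.png

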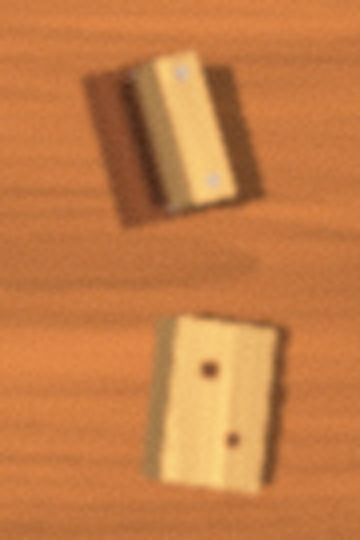

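View pics/s_plate.png

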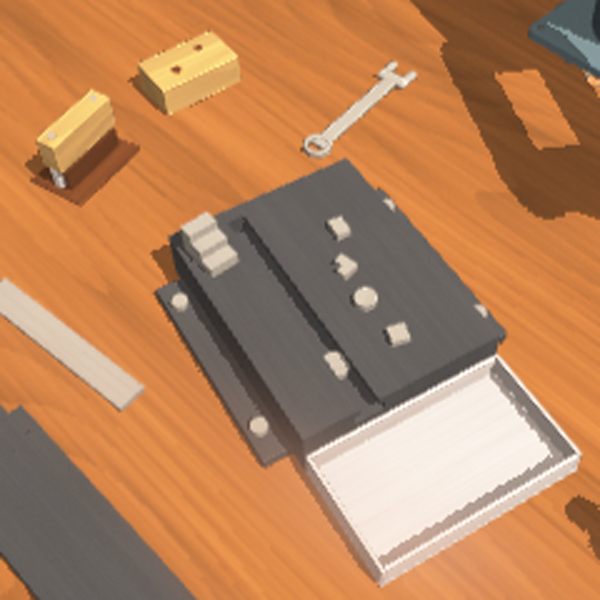

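The views show the plate with the tray on its left and the chips at crop (342,305), (422,317), (490,337) and (555,388). The slug is at crop (384,217). The scraper in its rest has its top's corners at crop (155,62), (195,52), (237,195) and (190,208).

```bash
python3 - <<'E'
from h import *
c=cam('top'); s=cam('scene')
T=lambda u,v,z:onz(c,165+u/4-.4,125+v/4-.4,z)
S=lambda u,v,z:onz(s,140+u/2.5-.3,90+v/2.5-.3,z)
for nm,F,pts in [('top',T,[(314,95),(242,412),(665,510),(733,190)]),('scene',S,[(303,440),(505,337),(347,160),(172,233)])]:
    P=np.array([F(u,v,55)[:2] for u,v in pts]); print(nm,P.round(1).tolist(),P.mean(0), [np.linalg.norm(P[i]-P[(i+1)%4]).round(1) for i in range(4)])
    y=(P[0]+P[1]-P[2]-P[3]); x=P[0]+P[3]-P[1]-P[2]
    print(np.degrees(np.arctan2(-y[0],y[1])),np.degrees(np.arctan2(x[1],x[0])))
Rr=lambda u,v,z:onz(c,380+u/4-.4,150+v/4-.4,z)
P=np.array([Rr(u,v,70)[:2] for u,v in [(155,62),(195,52),(237,195),(190,208)]]);print('scraper',P.round(1).tolist(),P.mean(0))
d=P[0]+P[1]-P[2]-P[3];print(np.degrees(np.arctan2(d[1],d[0])),[np.linalg.norm(P[i]-P[(i+1)%4]).round(1) for i in range(4)])
for a,b in [((181,73),(92,98)),((213,180),(53,134))]:
    p=tri(c,(380+a[0]/4-.4,150+a[1]/4-.4),s,(140+b[0]/2.5-.3,90+b[1]/2.5-.3));print('dot',p)
E
```

```text
top [[691.0, 143.1], [501.4, 183.7], [444.5, -65.4], [635.0, -107.8]] [567.9923318   38.40907984] [np.float64(193.8), np.float64(255.6), np.float64(195.2), np.float64(257.1)]
-12.714044044657316 -12.326294791672842
scene [[694.0, 142.5], [496.9, 191.5], [442.6, -63.5], [630.6, -110.9]] [566.02470542  39.88752513] [np.float64(203.1), np.float64(260.7), np.float64(193.9), np.float64(261.2)]
-13.039995600802863 -14.048788714367115
scraper [[650.3, -272.8], [656.5, -296.8], [571.4, -319.4], [563.6, -291.3]] [ 610.42491757 -295.09754974]
13.455626804538117 [np.float64(24.8), np.float64(88.0), np.float64(29.2), np.float64(88.7)]
dot (array([ 621.50670814, -250.79958748,  136.22702031]), np.float64(29.736836754155057))
dot (array([ 600.86928979, -345.26293019,    2.96895007]), np.float64(35.05057591690931))
```

```bash
cat >> h.py <<'E'
def plan(pos,yaw,n,nrot=None,grip=None):
    st=env.state(); p=st['tool_pos'].copy()
    Rm=R.from_euler('xyz',st['ee_rot'],degrees=True)
    Rt=R.from_euler('xyz',[180,0,yaw],degrees=True)
    nrot=nrot or n; g=1
    rows=[]
    for i in range(n):
        d=(np.array(pos)-p)/(n-i)
        w=(Rm.inv()*Rt).as_rotvec(degrees=True)/max(nrot-i,1) if i<nrot else np.zeros(3)
        rows.append([(Rm.inv().apply(d)/200).round(3).tolist(),(w/10).round(2).tolist()])
        p=p+d; Rm=Rm*R.from_rotvec(w,degrees=True)
    print('at',st['clock'],st['tool_pos'].round(1),st['ee_rot'].round(2),'F',st['force'].round(1),st['opening'].round(1))
    for r in rows: print(r)
E
python3 -c "
from h import *
plan([610,-295,260],193.5,20,6)"
```

```text
Traceback (most recent call last):
  File "h.py", line 36, in plan
    print('at',st['clock'],st['tool_pos'].round(1),st['ee_rot'].round(2),'F',st['force'].round(1),st['opening'].round(1))
                                                                                                  ^^^^^^^^^^^^^^^^^^^
AttributeError: 'float' object has no attribute 'round'
```

```bash
sed -i "s/st\['opening'\].round(1)/round(st['opening'],1)/" h.py
python3 -c "
from h import *
plan([610,-295,260],193.5,18,6)"
```

```text
at 0.15 [211.9 507.2 302.1] [-1.7992e+02 -2.0000e-02  1.5732e+02] F [-0.6 -0.1  0.3] 93.0
[[-0.188, -0.163, 0.012], [-0.0, -0.0, -0.6]]
[[-0.17, -0.182, 0.012], [-0.0, -0.0, -0.6]]
[[-0.15, -0.199, 0.012], [-0.0, -0.0, -0.6]]
[[-0.128, -0.213, 0.012], [-0.0, -0.0, -0.6]]
[[-0.105, -0.226, 0.012], [-0.0, -0.0, -0.6]]
[[-0.081, -0.235, 0.012], [-0.0, -0.0, -0.6]]
[[-0.056, -0.243, 0.012], [0.0, 0.0, 0.0]]
[[-0.056, -0.243, 0.012], [0.0, 0.0, 0.0]]
[[-0.056, -0.243, 0.012], [0.0, 0.0, 0.0]]
[[-0.056, -0.243, 0.012], [0.0, 0.0, 0.0]]
[[-0.056, -0.243, 0.012], [0.0, 0.0, 0.0]]
[[-0.056, -0.243, 0.012], [0.0, 0.0, 0.0]]
[[-0.056, -0.243, 0.012], [0.0, 0.0, 0.0]]
[[-0.056, -0.243, 0.012], [0.0, 0.0, 0.0]]
[[-0.056, -0.243, 0.012], [0.0, 0.0, 0.0]]
[[-0.056, -0.243, 0.012], [0.0, 0.0, 0.0]]
[[-0.056, -0.243, 0.012], [0.0, 0.0, 0.0]]
[[-0.056, -0.243, 0.012], [0.0, 0.0, 0.0]]
```

Call:
{"fn": "carry_out", "kwargs": {
  "targets": [
    [1, [-0.19, -0.16, 0], [0, 0, -0.6]],
    [1, [-0.17, -0.18, 0], [0, 0, -0.6]],
    [1, [-0.15, -0.2, 0], [0, 0, -0.6]],
    [1, [-0.13, -0.21, 0], [0, 0, -0.6]],
    [1, [-0.1, -0.23, 0], [0, 0, -0.6]],
    [1, [-0.08, -0.24, 0], [0, 0, -0.6]],
    [1, [-0.06, -0.24, 0], [0, 0, 0]],
    [1, [-0.06, -0.24, 0], [0, 0, 0]],
    [1, [-0.06, -0.24, 0], [0, 0, 0]],
    [1, [-0.06, -0.24, 0], [0, 0, 0]],
    [1, [-0.06, -0.24, 0], [0, 0, 0]],
    [1, [-0.06, -0.24, 0], [0, 0, 0]]
  ]
}}

```text
clock: 1.65
tool_pos: [495.0, -34.1, 300.5]
ee_rot: [-180.0, -0.1, -165.1]
force: [-0.8, 0.2, -0.6]
opening: 92.8
```

```bash
python3 -c "
from h import *
plan([610,-295,260],193.5,8,2)"
```

```text
at 1.65 [495.  -34.1 300.5] [-1.7996e+02 -8.0000e-02 -1.6507e+02] F [-0.8  0.2 -0.6] 92.8
[[-0.027, -0.176, 0.025], [-0.0, -0.0, 0.07]]
[[-0.03, -0.176, 0.025], [-0.0, -0.0, 0.07]]
[[-0.032, -0.175, 0.025], [0.0, 0.0, 0.0]]
[[-0.032, -0.175, 0.025], [0.0, 0.0, 0.0]]
[[-0.032, -0.175, 0.025], [0.0, 0.0, 0.0]]
[[-0.032, -0.175, 0.025], [0.0, 0.0, 0.0]]
[[-0.032, -0.175, 0.025], [0.0, 0.0, 0.0]]
[[-0.032, -0.175, 0.025], [0.0, 0.0, 0.0]]
```

Call:
{"fn": "carry_out", "kwargs": {
  "targets": [
    [1, [-0.03, -0.2, 0.03], [0, 0, 0.14]],
    [1, [-0.03, -0.2, 0.03], [0, 0, 0]],
    [1, [-0.03, -0.2, 0.03], [0, 0, 0]],
    [1, [-0.03, -0.2, 0.03], [0, 0, 0]],
    [1, [-0.03, -0.2, 0.03], [0, 0, 0]],
    [1, [-0.03, -0.2, 0.03], [0, 0, 0]],
    [1, [-0.03, -0.15, 0.02], [0, 0, 0]],
    [1, [0, 0, 0], [0, 0, 0]],
    [1, [0, 0, 0], [0, 0, 0]]
  ]
}}

```text
clock: 2.78
tool_pos: [601.4, -298.2, 254.4]
ee_rot: [179.7, -0.3, -166.8]
force: [-0.1, -0.4, -0.4]
opening: 92.9
```

```bash
python3 -c "
from h import *
st=env.state();print(st)
np.save('w1.npy',np.r_[st['tool_pos'],st['ee_rot']])
cv2.imwrite('pics/w1.png',env.get_image('wrist')[:,:,::-1])"
```

```text
{'clock': 2.775, 'joint_positions': array([-3.58514898e+01,  2.92710520e+01,  7.31968989e+01, -5.35869956e-02,
        7.79468950e+01, -1.39028254e+02]), 'qd': array([-0.3930704 ,  0.62056681, -0.24469805, -0.14177689, -0.2989594 ,
        0.04122312]), 'joint_efforts': array([-6.91508297e-01, -5.70360303e+01, -2.86397374e+01, -1.28457877e-01,
        2.28852290e-02, -1.00633933e-02]), 'tool_pos': array([ 601.40162708, -298.18636907,  254.38709166]), 'ee_rot': array([ 179.72107893,   -0.31151729, -166.81109748]), 'force': array([-0.14135343, -0.35864568, -0.41411143]), 'ft_torque': array([ 0.10432759, -0.00554106, -0.02961647]), 'opening': 92.86194075525574}
```

View pics/w1.png

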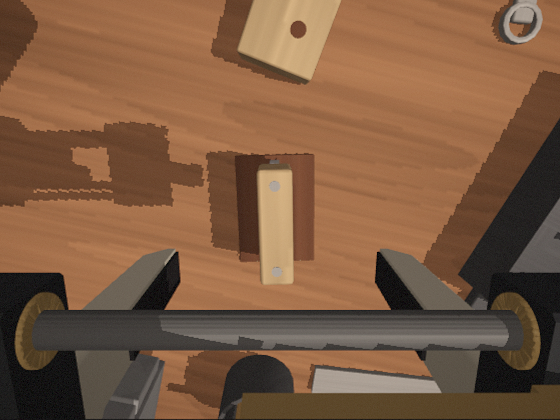

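The scraper's block top is seen cleanly at about (276,225), with its dots at (274,186) and (278,271). The fingers straddle the lower part of the picture.

```bash
python3 - <<'E'
from h import *
w=np.load('w1.npy');st={'tool_pos':w[:3],'ee_rot':w[3:]};c=cam('wrist',st)
im=cv2.imread('pics/w1.png');hsv=cv2.cvtColor(im,cv2.COLOR_BGR2HSV)
m=(im[:,:,2]>195)&(im[:,:,1]>150)
m=m.astype(np.uint8)*255;m[:130]=0;m[300:]=0;m[:,:240]=0;m[:,320:]=0
m=cv2.morphologyEx(m,cv2.MORPH_CLOSE,np.ones((9,9)))
cs,_=cv2.findContours(m,0,2);k=max(cs,key=cv2.contourArea)
r=cv2.minAreaRect(k);b=cv2.boxPoints(r);print(r,b)
P=np.array([onz(c,*q,70)[:2] for q in b]);print(P.mean(0),[np.linalg.norm(P[i]-P[(i+1)%4]).round(1) for i in range(4)])
for i in (0,1):
    d=P[(i+1)%4]-P[i];print(np.degrees(np.arctan2(d[1],d[0])))
a=onz(c,274.4,186.4,70);bb=onz(c,277.8,271.4,70);d=a-bb;print('dots',a,bb,(a+bb)/2,np.degrees(np.arctan2(d[1],d[0])))
# base of rest z=4 corners
Q=np.array([onz(c,u,v,4)[:2] for u,v in [(236,155),(314,154),(314,260),(240,261)]]);print(Q.round(1),Q.mean(0))
plan([610,-295,120],193.5,8,2)
E
```

```text
((276.0111083984375, 226.83319091796875), (112.08336639404297, 31.410541534423828), 89.23609924316406) [[259.56006 171.00587]
 [290.96783 170.58711]
 [292.46216 282.66052]
 [261.05438 283.07928]]
[ 609.7504701  -296.16034822] [np.float64(22.2), np.float64(85.8), np.float64(24.0), np.float64(85.8)]
103.94461037970392
14.492228687165888
dots [ 579.14459876 -304.52787409   70.        ] [ 642.05948598 -287.23017682   70.        ] [ 610.60204237 -295.87902546   70.        ] -164.62704798924335
[[ 571.1 -341. ]
 [ 554.7 -274.8]
 [ 650.3 -249.9]
 [ 667.  -317.4]] [ 610.80177524 -295.78736993]
at 2.825 [ 601.4 -298.1  254.4] [ 179.73   -0.31 -166.8 ] F [-0.5  0.3  0. ] 92.7
[[-0.006, 0.0, 0.084], [0.01, -0.02, -0.01]]
[[-0.006, 0.0, 0.084], [0.01, -0.02, -0.01]]
[[-0.006, 0.001, 0.084], [0.0, 0.0, 0.0]]
[[-0.006, 0.001, 0.084], [0.0, 0.0, 0.0]]
[[-0.006, 0.001, 0.084], [0.0, 0.0, 0.0]]
[[-0.006, 0.001, 0.084], [0.0, 0.0, 0.0]]
[[-0.006, 0.001, 0.084], [0.0, 0.0, 0.0]]
[[-0.006, 0.001, 0.084], [0.0, 0.0, 0.0]]
```

Call:
{"fn": "carry_out", "kwargs": {
  "targets": [
    [1, [-0.01, 0, 0.1], [0.02, -0.03, -0.12]],
    [1, [-0.01, 0, 0.1], [0, 0, 0]],
    [1, [-0.01, 0, 0.1], [0, 0, 0]],
    [1, [-0.01, 0, 0.1], [0, 0, 0]],
    [1, [0, 0, 0.1], [0, 0, 0]],
    [1, [0, 0, 0], [0, 0, 0]]
  ]
}}

```text
clock: 3.58
tool_pos: [608.9, -288.0, 156.3]
ee_rot: [-180.0, 0.1, -165.1]
force: [0.0, -0.6, -0.0]
opening: 93.0
```

```bash
python3 -c "
from h import *
plan([610.4,-296,119.5],194.5,2,1)"
```

```text
at 3.575 [ 608.9 -288.   156.3] [-1.7997e+02  1.5000e-01 -1.6514e+02] F [ 0.  -0.6 -0. ] 93.0
[[0.002, -0.02, 0.092], [-0.0, 0.01, 0.04]]
[[0.001, -0.02, 0.092], [0.0, 0.0, 0.0]]
```

Call:
{"fn": "carry_out", "kwargs": {
  "targets": [
    [1, [0, -0.04, 0.02], [0, 0, 0.04]],
    [1, [0, 0, 0], [0, 0, 0]]
  ]
}}

```text
clock: 3.82
tool_pos: [611.8, -295.6, 154.6]
ee_rot: [-179.8, 0.3, -165.5]
force: [0.2, -0.4, -0.4]
opening: 93.2
```

```bash
python3 -c "
from h import *
plan([610.4,-296,119.5],194.5,2,1)"
```

```text
at 3.825 [ 611.8 -295.6  154.6] [-179.83    0.26 -165.49] F [ 0.2 -0.4 -0.4] 93.2
[[0.004, 0.0, 0.088], [-0.02, 0.03, 0.0]]
[[0.004, -0.0, 0.088], [0.0, 0.0, 0.0]]
```

Call:
{"fn": "carry_out", "kwargs": {
  "targets": [
    [1, [0, 0, 0.06], [-0.02, 0.03, 0]],
    [1, [0, 0, 0.06], [0, 0, 0]],
    [1, [0, 0, 0.05], [0, 0, 0]],
    [1, [0, 0, 0], [0, 0, 0]]
  ]
}}

```text
clock: 4.32
tool_pos: [611.9, -296.0, 118.8]
ee_rot: [180.0, -0.0, -165.5]
force: [-0.2, 0.6, 1.4]
opening: 92.7
```

```bash
python3 -c "
from h import *
plan([610.4,-296,119.5],194.5,1,1)"
```

```text
at 4.325 [ 611.9 -296.   118.8] [ 1.7998e+02 -3.0000e-02 -1.6552e+02] F [-0.2  0.6  1.4] 92.7
[[0.008, 0.002, -0.004], [0.0, -0.0, -0.0]]
```

Call:
{"fn": "carry_out", "kwargs": {
  "targets": [
    [-1, [0, 0, 0], [0, 0, 0]],
    [-1, [0, 0, 0], [0, 0, 0]],
    [-1, [0, 0, 0], [0, 0, 0]],
    [-1, [0, 0, 0], [0, 0, 0]],
    [-1, [0, 0, 0], [0, 0, 0]],
    [-1, [0, 0, 0], [0, 0, 0]],
    [-1, [0, 0, 0], [0, 0, 0]],
    [-1, [0, 0, 0], [0, 0, 0]]
  ]
}}

```text
clock: 5.32
tool_pos: [612.5, -296.2, 119.9]
ee_rot: [-179.9, 0.0, -165.5]
force: [-0.7, -0.2, -1.0]
opening: 25.9
```

Call:
{"fn": "carry_out", "kwargs": {
  "targets": [
    [-1, [0, 0, -0.1], [0, 0, 0]],
    [-1, [0, 0, -0.15], [0, 0, 0]],
    [-1, [0, 0, -0.2], [0, 0, 0]],
    [-1, [0, 0, -0.2], [0, 0, 0]],
    [-1, [0, 0, -0.1], [0, 0, 0]],
    [-1, [0, 0, 0], [0, 0, 0]]
  ]
}}

```text
clock: 6.08
tool_pos: [610.9, -295.2, 269.8]
ee_rot: [179.7, -0.3, -165.5]
force: [-0.3, -0.2, -2.7]
opening: 26.0
```

```bash
python3 -c "
from h import *
plan([507,-43,290],167.1,9,5)"
```

```text
at 6.075 [ 610.9 -295.2  269.8] [ 179.68   -0.28 -165.52] F [-0.3 -0.2 -2.7] 26.0
[[0.021, 0.15, -0.01], [0.0, -0.01, 0.55]]
[[0.035, 0.147, -0.01], [0.0, -0.01, 0.55]]
[[0.049, 0.143, -0.011], [0.0, -0.01, 0.55]]
[[0.063, 0.138, -0.011], [0.0, -0.01, 0.55]]
[[0.075, 0.131, -0.011], [0.0, -0.01, 0.55]]
[[0.088, 0.124, -0.011], [0.0, 0.0, 0.0]]
[[0.088, 0.124, -0.011], [0.0, 0.0, 0.0]]
[[0.088, 0.124, -0.011], [0.0, 0.0, 0.0]]
[[0.088, 0.124, -0.011], [0.0, 0.0, 0.0]]
```

Call:
{"fn": "carry_out", "kwargs": {
  "targets": [
    [-1, [0.02, 0.15, -0.01], [0, 0, 0.55]],
    [-1, [0.03, 0.15, -0.01], [0, 0, 0.55]],
    [-1, [0.05, 0.14, -0.01], [0, 0, 0.55]],
    [-1, [0.06, 0.14, -0.01], [0, 0, 0.55]],
    [-1, [0.08, 0.13, -0.01], [0, 0, 0.55]],
    [-1, [0.09, 0.12, -0.01], [0, 0, 0]],
    [-1, [0.09, 0.12, -0.01], [0, 0, 0]],
    [-1, [0.09, 0.12, -0.01], [0, 0, 0]],
    [-1, [0.07, 0.09, 0], [0, 0, 0]],
    [-1, [0, 0, 0], [0, 0, 0]],
    [-1, [0, 0, 0], [0, 0, 0]]
  ]
}}

```text
clock: 7.45
tool_pos: [501.3, -41.7, 272.0]
ee_rot: [179.6, -1.9, 166.0]
force: [-0.5, -1.1, -1.8]
opening: 25.7
```

```bash
python3 -c "
from h import *
st=env.state()
np.save('w2.npy',np.r_[st['tool_pos'],st['ee_rot']])
cv2.imwrite('pics/w2.png',env.get_image('wrist')[:,:,::-1])
plan([507,-43,200],167.1,5,2)"
```

```text
at 7.5 [501.3 -41.8 272. ] [179.57  -1.88 165.94] F [ 0.2 -0.4 -1.7] 26.0
[[-0.008, -0.0, 0.072], [0.02, -0.09, -0.06]]
[[-0.007, -0.0, 0.072], [0.02, -0.09, -0.06]]
[[-0.006, 0.0, 0.072], [0.0, 0.0, 0.0]]
[[-0.006, 0.0, 0.072], [0.0, 0.0, 0.0]]
[[-0.006, 0.0, 0.072], [0.0, 0.0, 0.0]]
```

View pics/w2.png

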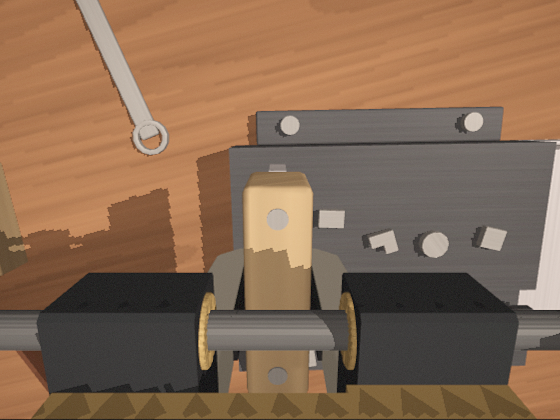

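Now held, the scraper hangs straight. The plate's near edge runs from (231,147) to about (553,142). The chips are at (332,219), (384,242), (434,245) and (492,239).

```bash
python3 - <<'E'
from h import *
w=np.load('w2.npy');c=cam('wrist',{'tool_pos':w[:3],'ee_rot':w[3:]})
a=onz(c,231,147,55)[:2];b=onz(c,553,142,55)[:2];d=b-a;L=np.linalg.norm(d);y=d/L;x=np.array([y[1],-y[0]])
print(a,b,L,np.degrees(np.arctan2(-y[0],y[1])))
O=a+100*x+130*y;O2=b+100*x-130*y;print(O,O2)
for n,(u,v) in dict(bar=(332,219),ell=(384,242),disc=(434,245),sq=(492,239)).items():
    p=onz(c,u,v,63)[:2];print(n,p,((p-O)@x).round(1),((p-O)@y).round(1))
print(proj(c,[0,0,0]))
# top view estimates
c=cam('top')
for n,(u,v) in dict(bar=(555,388),ell=(490,337),disc=(422,317),sq=(342,305),slug=(384,217)).items():
    p=onz(c,165+u/4-.4,125+v/4-.4,63 if n!='slug' else 44)[:2];print(n,p,((p-O)@x).round(1),((p-O)@y).round(1))
E
```

```text
[440.20782541 -62.97549805] [497.96222452 183.94992256] 253.5896960834731 -13.164489149357475
[567.1870144   40.83339157] [565.72708422  34.59154888]
bar [514.26391415   0.97609658] -42.5 -50.9
ell [543.31184402  37.85174679] -22.6 -8.3
disc [555.77686193  76.89232405] -19.3 32.5
sq [562.27122711 123.42938231] -23.6 79.3
(np.float64(154.47657923332386), np.float64(-526.3344324513295))
bar [ 5.15829820e+02 -6.46524567e-02] -40.7 -51.5
ell [545.67355366  38.10154033] -20.3 -7.6
disc [557.30063917  78.09561292] -18.1 34.0
sq [564.17923408 125.10824751] -22.1 81.4
slug [619.18635148 101.06253476] 36.9 70.5
```

Call:
{"fn": "carry_out", "kwargs": {
  "targets": [
    [-1, [-0.04, -0.01, 0.1], [0.04, -0.18, -0.12]],
    [-1, [-0.03, -0.01, 0.1], [0, 0, 0]],
    [-1, [0, 0, 0.1], [0, 0, 0]],
    [-1, [0, 0, 0.1], [0, 0, 0]],
    [-1, [0, 0, 0], [0, 0, 0]]
  ]
}}

```text
clock: 8.12
tool_pos: [516.4, -53.8, 189.1]
ee_rot: [-180.0, 0.1, 166.9]
force: [0.4, -0.3, -2.4]
opening: 25.9
```

```bash
python3 -c "
from h import *
plan([515.5,-36.5,172],167,2,1)"
```

```text
at 8.125 [516.4 -53.8 189.1] [-1.7996e+02  1.2000e-01  1.6688e+02] F [ 0.4 -0.3 -2.4] 25.9
[[0.012, 0.042, 0.043], [-0.0, 0.01, -0.01]]
[[0.012, 0.042, 0.043], [0.0, 0.0, 0.0]]
```

Call:
{"fn": "carry_out", "kwargs": {
  "targets": [
    [-1, [0.02, 0.02, 0.05], [0, 0, 0]],
    [-1, [0, 0.02, 0.035], [0, 0, 0]],
    [-1, [0, 0, 0], [0, 0, 0]],
    [-1, [0, 0, 0], [0, 0, 0]]
  ]
}}

```text
clock: 8.62
tool_pos: [515.6, -45.5, 172.8]
ee_rot: [-179.9, 0.3, 166.8]
force: [-0.8, -0.6, -1.7]
opening: 25.5
```

```bash
python3 -c "
from h import *
plan([515.5,-36.5,171.5],167,2,1)
cv2.imwrite('pics/w3.png',env.get_image('wrist')[:,:,::-1])"
```

```text
at 8.625 [515.6 -45.5 172.8] [-179.94    0.31  166.84] F [-0.8 -0.6 -1.7] 25.5
[[0.005, 0.022, 0.003], [-0.01, 0.03, -0.02]]
[[0.005, 0.022, 0.003], [0.0, 0.0, 0.0]]
```

View pics/w3.png

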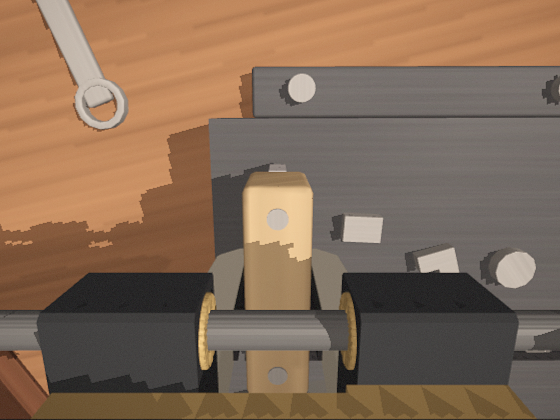

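Call:
{"fn": "carry_out", "kwargs": {
  "targets": [
    [-1, [0.01, 0.05, 0.006], [-0.01, 0.03, -0.02]],
    [-1, [0, 0.08, 0], [0, 0, 0]],
    [-1, [0, 0.08, 0], [0, 0, 0]],
    [-1, [0, 0.08, 0], [0, 0, 0]]
  ]
}}

```text
clock: 9.18
tool_pos: [527.7, 14.8, 172.4]
ee_rot: [179.9, 0.1, 167.0]
force: [1.0, 0.2, -1.7]
opening: 25.8
```

```bash
cat >> h.py <<'E'
PO=np.array([566.8,38.8]);PY=-13.0
px=np.array([np.cos(np.radians(PY)),np.sin(np.radians(PY))]);py=np.array([-px[1],px[0]])
def inplate():
    st=env.state();d=st['tool_pos'][:2]-PO;print('plate xy',(d@px).round(1),(d@py).round(1),'z',st['tool_pos'][2].round(1),'rot',st['ee_rot'].round(2),'F',st['force'].round(1),'t',st['clock'],'op',st['opening'])
def W(x,y): return PO+x*px+y*py
E
python3 -c "
from h import *
inplate()"
```

```text
plate xy -32.7 -32.2 z 172.4 rot [1.7994e+02 8.0000e-02 1.6697e+02] F [ 1.   0.2 -1.7] t 9.175 op 25.8179957433615
```

Call:
{"fn": "carry_out", "kwargs": {
  "targets": [
    [-1, [0, 0.08, 0.004], [0, 0, 0]],
    [-1, [0, 0.08, 0], [0, 0, 0]],
    [-1, [0, 0.08, 0], [0, 0, 0]],
    [-1, [0, 0.08, 0], [0, 0, 0]],
    [-1, [0, 0.08, 0], [0, 0, 0]],
    [-1, [0, 0.08, 0], [0, 0, 0]]
  ]
}}

```text
clock: 9.93
tool_pos: [550.7, 115.8, 171.5]
ee_rot: [180.0, 0.1, 167.1]
force: [-0.5, -0.4, -1.6]
opening: 25.9
```

```bash
python3 -c "
from h import *
inplate()
cv2.imwrite('pics/w4.png',env.get_image('wrist')[:,:,::-1])"
```

```text
plate xy -33.0 71.4 z 171.5 rot [1.7995e+02 8.0000e-02 1.6705e+02] F [-0.5 -0.4 -1.6] t 9.925 op 25.925981873737452
```

View pics/w4.png

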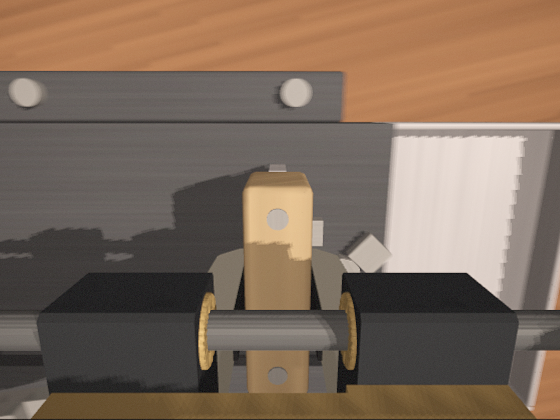

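Call:
{"fn": "carry_out", "kwargs": {
  "targets": [
    [-1, [0, 0.06, 0], [0, 0, 0]],
    [-1, [0, 0.06, 0], [0, 0, 0]],
    [-1, [0, 0.06, 0], [0, 0, 0]],
    [-1, [0, 0.06, 0], [0, 0, 0]],
    [-1, [0, 0.06, 0], [0, 0, 0]],
    [-1, [0, 0.06, 0], [0, 0, 0]],
    [-1, [0, 0, 0], [0, 0, 0]]
  ]
}}

```text
clock: 10.85
tool_pos: [568.4, 193.0, 171.5]
ee_rot: [179.9, 0.1, 167.1]
force: [0.3, -0.4, -1.8]
opening: 25.8
```

```bash
python3 -c "
from h import *
inplate()
cv2.imwrite('pics/w5.png',env.get_image('wrist')[:,:,::-1])
cv2.imwrite('pics/s5.png',cv2.resize(env.get_image('scene')[180:360,200:400,::-1],None,fx=4,fy=4))
"
```

```text
plate xy -33.1 150.6 z 171.5 rot [1.7986e+02 9.0000e-02 1.6709e+02] F [ 0.3 -0.4 -1.8] t 10.85 op 25.798227828033458
```

View pics/w5.png

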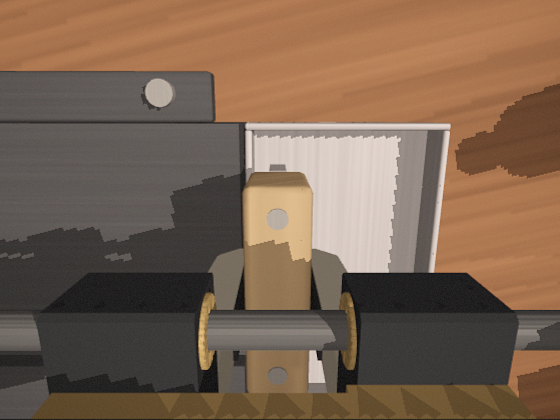

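View pics/s5.png

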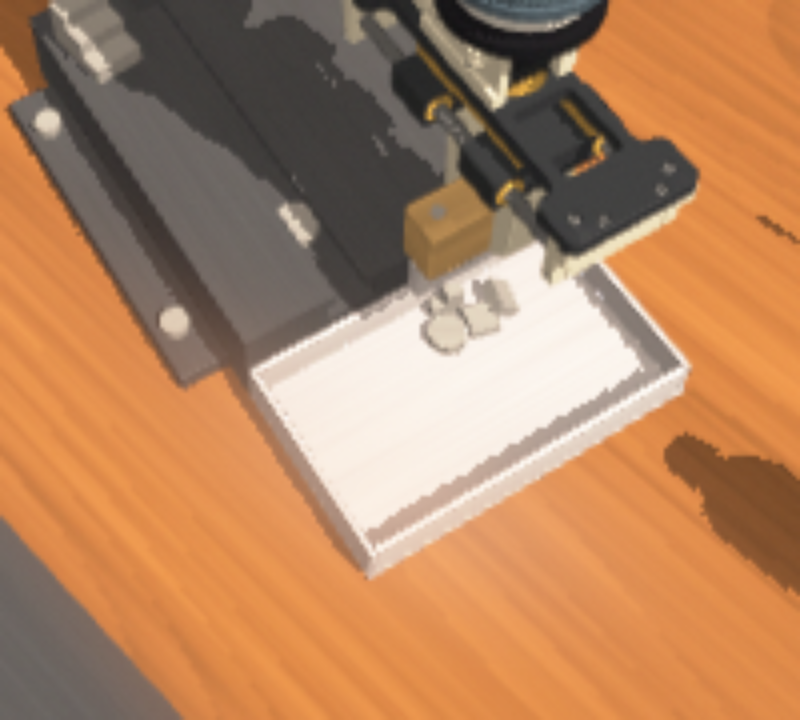

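The four chips lie in the tray around crop (445,330), (480,320), (450,290) and (500,295), and the plate in front of the blade is clear. The slug is still in the slot.

```bash
python3 -c "
from h import *
print(W(35,-10))
plan([*W(35,-12),225],77,11,10)"
```

```text
[598.65344172  21.18301245]
at 10.95 [568.1 192.1 171.4] [1.7989e+02 7.0000e-02 1.6706e+02] F [-0.7 -0.4 -2.1] 25.7
[[-0.031, -0.073, -0.024], [0.0, -0.0, 0.9]]
[[-0.042, -0.068, -0.024], [0.0, -0.0, 0.9]]
[[-0.052, -0.06, -0.024], [0.0, -0.0, 0.9]]
[[-0.061, -0.051, -0.024], [0.0, -0.0, 0.9]]
[[-0.068, -0.041, -0.024], [0.0, -0.0, 0.9]]
[[-0.074, -0.03, -0.024], [0.0, -0.0, 0.9]]
[[-0.078, -0.018, -0.024], [0.0, -0.0, 0.9]]
[[-0.08, -0.006, -0.024], [0.0, -0.0, 0.9]]
[[-0.079, 0.007, -0.024], [0.0, -0.0, 0.9]]
[[-0.077, 0.019, -0.024], [0.0, -0.0, 0.9]]
[[-0.073, 0.031, -0.024], [0.0, 0.0, 0.0]]
```

Lift first, then turn while travelling.

Call:
{"fn": "carry_out", "kwargs": {
  "targets": [
    [-1, [0, 0, -0.2], [0, 0, 0]],
    [-1, [0, 0, -0.15], [0, 0, 0]],
    [-1, [-0.03, -0.07, 0], [0, 0, 0.9]],
    [-1, [-0.04, -0.07, 0], [0, 0, 0.9]],
    [-1, [-0.05, -0.06, 0], [0, 0, 0.9]],
    [-1, [-0.06, -0.05, 0], [0, 0, 0.9]],
    [-1, [-0.07, -0.04, 0], [0, 0, 0.9]],
    [-1, [-0.07, -0.03, 0], [0, 0, 0.9]],
    [-1, [-0.08, -0.02, 0], [0, 0, 0.9]],
    [-1, [-0.08, -0.01, 0], [0, 0, 0.9]],
    [-1, [-0.08, 0.01, 0], [0, 0, 0.9]],
    [-1, [-0.08, 0.02, 0], [0, 0, 0.9]]
  ]
}}

```text
clock: 12.45
tool_pos: [588.4, 24.1, 243.5]
ee_rot: [-179.9, 0.1, 73.8]
force: [-0.3, 0.3, -0.9]
opening: 26.3
```

```bash
python3 -c "
from h import *
inplate()
plan([*W(35,-12),225],77,2,1)"
```

```text
plate xy 24.4 -9.5 z 243.5 rot [-1.7993e+02  9.0000e-02  7.3810e+01] F [-0.3  0.3 -0.9] t 12.45 op 26.33584978193183
at 12.45 [588.4  24.1 243.5] [-1.7993e+02  9.0000e-02  7.3810e+01] F [-0.3  0.3 -0.9] 26.3
[[-0.005, 0.027, 0.046], [-0.01, 0.01, -0.32]]
[[-0.006, 0.027, 0.046], [0.0, 0.0, 0.0]]
```

Call:
{"fn": "carry_out", "kwargs": {
  "targets": [
    [-1, [-0.005, 0.05, 0.05], [0, 0, -0.3]],
    [-1, [0, 0, 0.05], [0, 0, 0]],
    [-1, [0, 0, 0], [0, 0, 0]],
    [-1, [0, 0, 0], [0, 0, 0]]
  ]
}}

```text
clock: 12.95
tool_pos: [596.8, 17.7, 222.9]
ee_rot: [-179.9, 0.1, 76.5]
force: [0.3, -0.3, -1.0]
opening: 25.8
```

```bash
python3 -c "
from h import *
inplate()
st=env.state()
np.save('w6.npy',np.r_[st['tool_pos'],st['ee_rot']])
cv2.imwrite('pics/w6.png',env.get_image('wrist')[:,:,::-1])
cv2.imwrite('pics/s6.png',cv2.resize(env.get_image('scene')[180:360,200:400,::-1],None,fx=4,fy=4))
"
```

```text
plate xy 34.0 -13.8 z 222.9 rot [-1.7987e+02  1.4000e-01  7.6480e+01] F [ 0.3 -0.3 -1. ] t 12.95 op 25.848074025595956
```

View pics/w6.png

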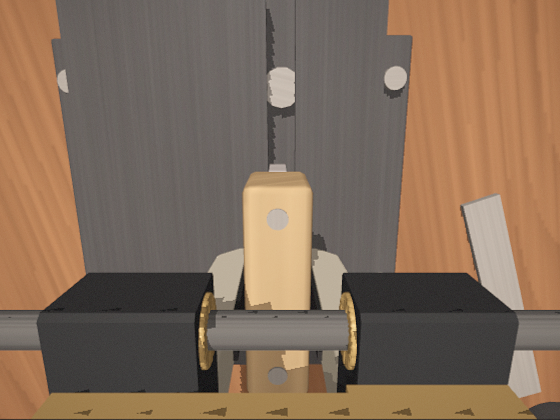

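View pics/s6.png

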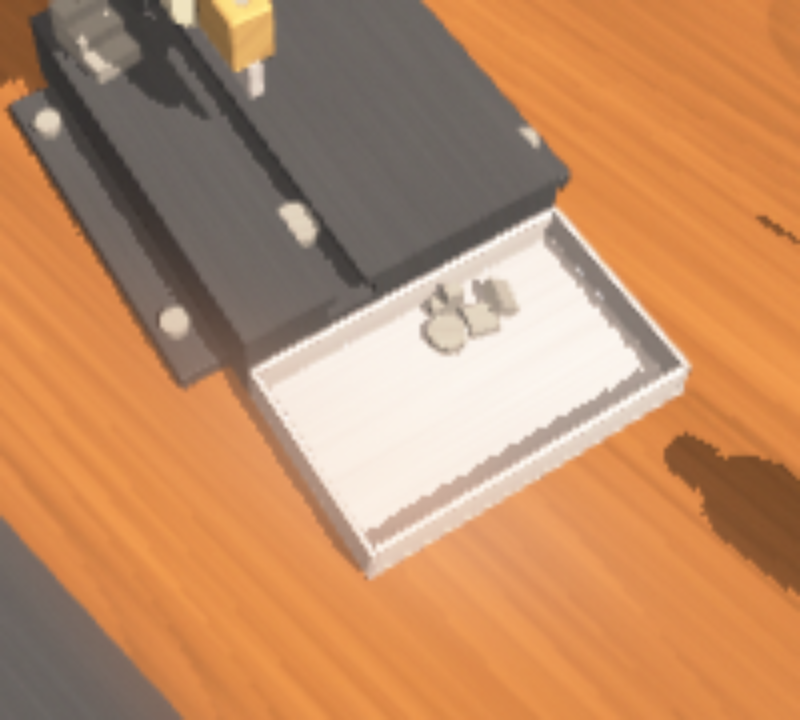

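All four chips are inside the tray. In the wrist view the slot's neck runs from (267,20) to (269,150) on the left and along x≈295 on the right, with the slug at (282,87).

```bash
python3 - <<'E'
from h import *
w=np.load('w6.npy');c=cam('wrist',{'tool_pos':w[:3],'ee_rot':w[3:]})
im=cv2.imread('pics/w6.png',0)
for r in (5,30,60,120,150): print(r,im[r,255:305].tolist())
def pl(p): d=p[:2]-PO;return (d@px).round(1),(d@py).round(1)
for u,v in [(266,10),(295,10),(266,140),(296,140),(282,87)]: print(u,v,pl(onz(c,u,v,55)), pl(onz(c,u,v,44)))
# held blade end (277,165) at z
t=np.r_[w[:3]]
print('blade end px expected',proj(c,[*W(35,-13.8+45),222.9-69.9-22]))
print('left/right outer plate edges', pl(onz(c,60,10,55)),pl(onz(c,388,10,55)),pl(onz(c,84,260,55)),pl(onz(c,397,260,55)))
E
```

```text
5 [109, 106, 108, 107, 106, 105, 107, 109, 112, 105, 88, 92, 108, 107, 106, 103, 103, 101, 104, 102, 106, 103, 106, 101, 100, 102, 104, 104, 103, 104, 105, 101, 107, 109, 108, 103, 110, 110, 104, 97, 79, 107, 105, 105, 107, 103, 107, 106, 102, 103]
30 [106, 110, 109, 104, 104, 105, 106, 109, 109, 111, 102, 67, 66, 67, 66, 63, 66, 65, 59, 77, 106, 103, 104, 103, 102, 103, 106, 104, 104, 103, 104, 105, 105, 106, 108, 108, 106, 109, 107, 99, 83, 109, 106, 104, 104, 107, 108, 109, 105, 107]
60 [106, 109, 109, 107, 107, 106, 106, 109, 109, 109, 107, 86, 68, 64, 63, 63, 69, 78, 101, 107, 109, 105, 108, 102, 101, 103, 105, 103, 105, 103, 103, 102, 103, 107, 109, 107, 109, 109, 107, 96, 76, 108, 102, 105, 105, 108, 109, 105, 106, 107]
120 [104, 106, 107, 108, 108, 103, 102, 103, 106, 106, 109, 102, 67, 64, 66, 68, 65, 66, 80, 109, 105, 105, 104, 106, 102, 101, 103, 105, 104, 102, 103, 104, 105, 108, 107, 103, 105, 106, 108, 96, 85, 107, 103, 103, 105, 105, 106, 107, 106, 106]
150 [105, 105, 105, 105, 104, 106, 103, 101, 102, 102, 103, 104, 96, 53, 66, 67, 66, 65, 80, 104, 104, 104, 102, 104, 103, 104, 101, 99, 102, 100, 99, 101, 106, 106, 105, 106, 103, 104, 103, 86, 82, 104, 104, 103, 103, 103, 106, 107, 102, 105]
266 10 (np.float64(26.6), np.float64(115.7)) (np.float64(26.3), np.float64(118.4))
295 10 (np.float64(44.0), np.float64(115.5)) (np.float64(44.4), np.float64(118.3))
266 140 (np.float64(25.4), np.float64(39.3)) (np.float64(25.1), np.float64(38.6))
296 140 (np.float64(44.9), np.float64(39.1)) (np.float64(45.4), np.float64(38.4))
282 87 (np.float64(36.0), np.float64(71.9)) (np.float64(36.1), np.float64(72.6))
blade end px expected (np.float64(282.02911260802205), np.float64(168.21440379794294))
left/right outer plate edges (np.float64(-96.7), np.float64(116.8)) (np.float64(99.5), np.float64(115.0)) (np.float64(-104.4), np.float64(-42.9)) (np.float64(116.4), np.float64(-44.6))
```

Call:
{"fn": "carry_out", "kwargs": {
  "targets": [
    [-1, [0, 0.007, 0.08], [0, 0, -0.05]],
    [-1, [0, 0, 0.08], [0, 0, 0]],
    [-1, [0, 0, 0.04], [0, 0, 0]],
    [-1, [0, 0, 0], [0, 0, 0]]
  ]
}}

```text
clock: 13.55
tool_pos: [597.7, 18.0, 179.7]
ee_rot: [-179.8, 0.1, 77.1]
force: [0.4, -0.7, -2.3]
opening: 25.9
```

```bash
python3 -c "
from h import *
inplate()"
```

```text
plate xy 34.8 -13.3 z 179.7 rot [-1.7982e+02  1.4000e-01  7.7080e+01] F [ 0.4 -0.7 -2.3] t 13.55 op 25.93913431364413
```

Call:
{"fn": "carry_out", "kwargs": {
  "targets": [
    [-1, [0, 0.004, 0.05], [-0.02, 0.01, 0]],
    [-1, [0, 0, 0.04], [0, 0, 0]],
    [-1, [0, 0, 0.03], [0, 0, 0]],
    [-1, [0, 0, 0.015], [0, 0, 0]],
    [-1, [0, 0, 0], [0, 0, 0]]
  ]
}}

```text
clock: 14.18
tool_pos: [598.9, 17.7, 151.1]
ee_rot: [179.9, 0.0, 77.1]
force: [0.1, 0.0, -2.1]
opening: 26.3
```

```bash
python3 -c "
from h import *
inplate()
cv2.imwrite('pics/w7.png',env.get_image('wrist')[:,:,::-1])"
```

```text
plate xy 36.0 -13.4 z 151.1 rot [1.7991e+02 3.0000e-02 7.7080e+01] F [ 0.1  0.  -2.1] t 14.175 op 26.338898487698152
```

View pics/w7.png

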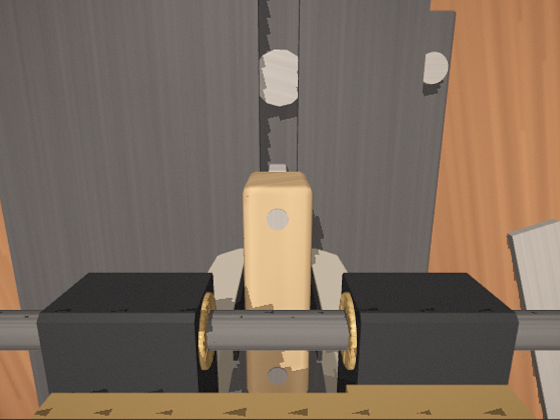

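The blade sits in the neck, centred, with the slug ahead at (280,77). No contact force shows.

Call:
{"fn": "carry_out", "kwargs": {
  "targets": [
    [-1, [0.04, -0.002, -0.003], [0, 0, 0]],
    [-1, [0.06, 0, 0], [0, 0, 0]],
    [-1, [0.06, 0, 0], [0, 0, 0]],
    [-1, [0.06, 0, 0], [0, 0, 0]],
    [-1, [0.06, 0, 0], [0, 0, 0]]
  ]
}}

```text
clock: 14.85
tool_pos: [612.4, 76.1, 153.0]
ee_rot: [179.8, -0.0, 77.1]
force: [-0.0, -0.2, -2.0]
opening: 25.6
```

```bash
python3 -c "
from h import *
inplate()"
```

```text
plate xy 36.0 46.6 z 153.0 rot [ 1.7979e+02 -1.0000e-02  7.7050e+01] F [-0.  -0.2 -2. ] t 14.85 op 25.605047403494087
```

Call:
{"fn": "carry_out", "kwargs": {
  "targets": [
    [-1, [0.05, -0.003, 0.005], [0.02, 0, 0]],
    [-1, [0.05, 0, 0], [0, 0, 0]],
    [-1, [0.05, 0, 0], [0, 0, 0]],
    [-1, [0.05, 0, 0], [0, 0, 0]],
    [-1, [0.05, 0, 0], [0, 0, 0]],
    [-1, [0.03, 0, 0], [0, 0, 0]],
    [-1, [0, 0, 0], [0, 0, 0]]
  ]
}}

```text
clock: 15.72
tool_pos: [625.2, 136.0, 151.6]
ee_rot: [-180.0, -0.0, 77.1]
force: [0.1, 0.2, -1.7]
opening: 25.6
```

```bash
python3 -c "
from h import *
inplate()
cv2.imwrite('pics/w8.png',env.get_image('wrist')[:,:,::-1])
cv2.imwrite('pics/s8.png',cv2.resize(env.get_image('scene')[180:360,200:400,::-1],None,fx=4,fy=4))"
```

```text
plate xy 35.1 107.8 z 151.6 rot [-179.98   -0.     77.14] F [ 0.1  0.2 -1.7] t 15.725 op 25.64624092460425
```

View pics/w8.png

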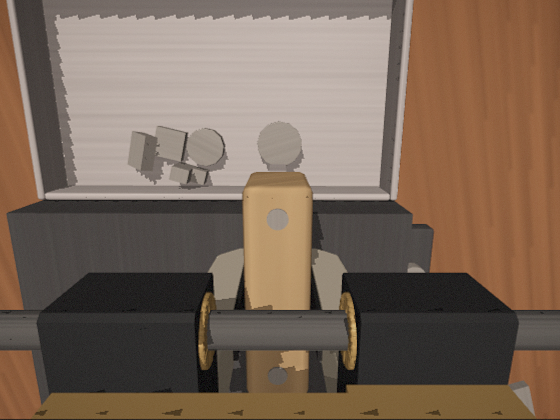

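View pics/s8.png

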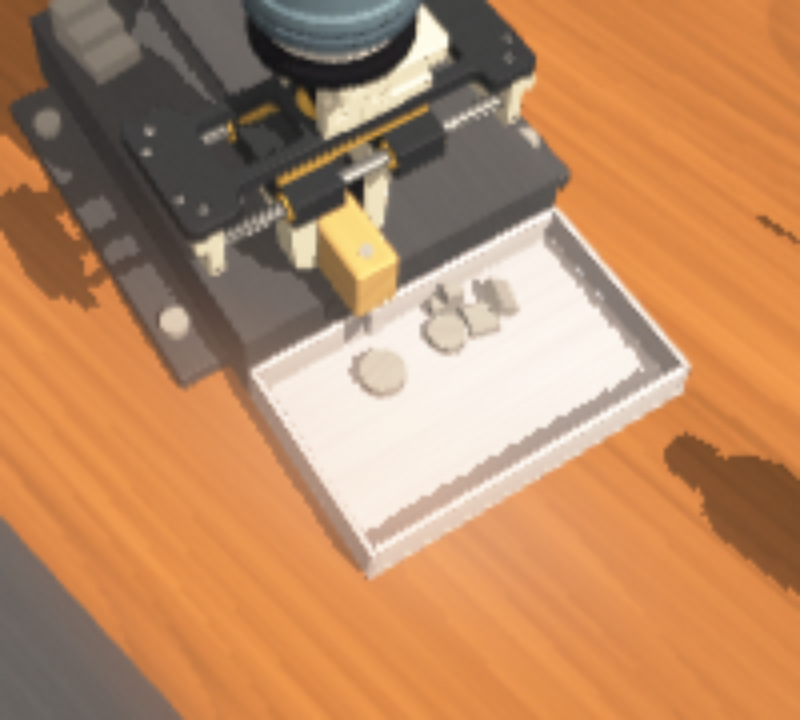

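The slug lies flat in the tray at wrist pixel (279,145), clear of the four chips. I'll lift, turn and return to the rest.

Call:
{"fn": "carry_out", "kwargs": {
  "targets": [
    [-1, [0, 0, -0.1], [0, 0, 0]],
    [-1, [0, 0, -0.2], [0, 0, 0]],
    [-1, [0, 0, -0.2], [0, 0, 0]],
    [-1, [0, 0, -0.1], [0, 0, 0]]
  ]
}}

```text
clock: 16.32
tool_pos: [623.8, 133.4, 272.0]
ee_rot: [-179.6, 0.1, 77.0]
force: [-1.0, 0.1, -1.5]
opening: 25.7
```

```bash
python3 -c "
from h import *
plan([612.5,-296.2,270],194.5,14,12)"
```

```text
at 16.325 [623.8 133.4 272. ] [-1.7961e+02  1.5000e-01  7.6990e+01] F [-1.   0.1 -1.5] 25.7
[[-0.15, 0.031, 0.001], [-0.0, -0.0, -0.98]]
[[-0.153, 0.005, 0.001], [-0.0, -0.0, -0.98]]
[[-0.152, -0.022, 0.001], [-0.0, -0.0, -0.98]]
[[-0.146, -0.047, 0.001], [-0.0, -0.0, -0.98]]
[[-0.136, -0.071, 0.001], [-0.0, -0.0, -0.98]]
[[-0.122, -0.093, 0.001], [-0.0, -0.0, -0.98]]
[[-0.104, -0.113, 0.001], [-0.0, -0.0, -0.98]]
[[-0.083, -0.129, 0.001], [-0.0, -0.0, -0.98]]
[[-0.06, -0.141, 0.001], [-0.0, -0.0, -0.98]]
[[-0.035, -0.149, 0.001], [-0.0, -0.0, -0.98]]
[[-0.01, -0.153, 0.001], [-0.0, -0.0, -0.98]]
[[0.017, -0.153, 0.001], [-0.0, -0.0, -0.98]]
[[0.042, -0.148, 0.001], [0.0, 0.0, 0.0]]
[[0.042, -0.148, 0.001], [0.0, 0.0, 0.0]]
```

Call:
{"fn": "carry_out", "kwargs": {
  "targets": [
    [-1, [-0.15, 0.03, 0], [0, 0, -0.98]],
    [-1, [-0.15, 0, 0], [0, 0, -0.98]],
    [-1, [-0.15, -0.02, 0], [0, 0, -0.98]],
    [-1, [-0.15, -0.05, 0], [0, 0, -0.98]],
    [-1, [-0.14, -0.07, 0], [0, 0, -0.98]],
    [-1, [-0.12, -0.09, 0], [0, 0, -0.98]],
    [-1, [-0.1, -0.11, 0], [0, 0, -0.98]],
    [-1, [-0.08, -0.13, 0], [0, 0, -0.98]],
    [-1, [-0.06, -0.14, 0], [0, 0, -0.98]],
    [-1, [-0.03, -0.15, 0], [0, 0, -0.98]],
    [-1, [-0.01, -0.15, 0], [0, 0, -0.98]]
  ]
}}

```text
clock: 17.7
tool_pos: [619.7, -214.7, 276.3]
ee_rot: [-179.9, -0.1, -171.8]
force: [0.4, -0.2, -2.3]
opening: 25.6
```

```bash
python3 -c "
from h import *
plan([612.5,-296.2,270],194.5,3,2)"
```

```text
at 17.7 [ 619.7 -214.7  276.3] [-1.7992e+02 -1.3000e-01 -1.7183e+02] F [ 0.4 -0.2 -2.3] 25.6
[[0.031, -0.133, 0.011], [-0.0, -0.01, -0.32]]
[[0.039, -0.131, 0.011], [-0.0, -0.01, -0.32]]
[[0.046, -0.129, 0.01], [0.0, 0.0, 0.0]]
```

Call:
{"fn": "carry_out", "kwargs": {
  "targets": [
    [-1, [0.03, -0.13, 0], [0, 0, -0.32]],
    [-1, [0.04, -0.13, 0.01], [0, 0, -0.32]],
    [-1, [0.04, -0.1, 0], [0, 0, 0]],
    [-1, [0, 0, 0], [0, 0, 0]],
    [-1, [0, 0, 0], [0, 0, 0]]
  ]
}}

```text
clock: 18.32
tool_pos: [610.0, -295.4, 273.8]
ee_rot: [-180.0, -0.2, -165.6]
force: [0.3, -0.1, -1.9]
opening: 26.0
```

```bash
python3 -c "
from h import *
plan([612.5,-296.2,200],194.5,4,1)
st=env.state()
np.save('w9.npy',np.r_[st['tool_pos'],st['ee_rot']])
cv2.imwrite('pics/w9.png',env.get_image('wrist')[:,:,::-1])"
```

```text
at 18.325 [ 610.  -295.4  273.8] [-179.99   -0.2  -165.57] F [ 0.3 -0.1 -1.9] 26.0
[[-0.003, -0.002, 0.092], [-0.0, -0.02, -0.01]]
[[-0.003, -0.002, 0.092], [0.0, 0.0, 0.0]]
[[-0.003, -0.002, 0.092], [0.0, 0.0, 0.0]]
[[-0.003, -0.002, 0.092], [0.0, 0.0, 0.0]]
```

View pics/w9.png

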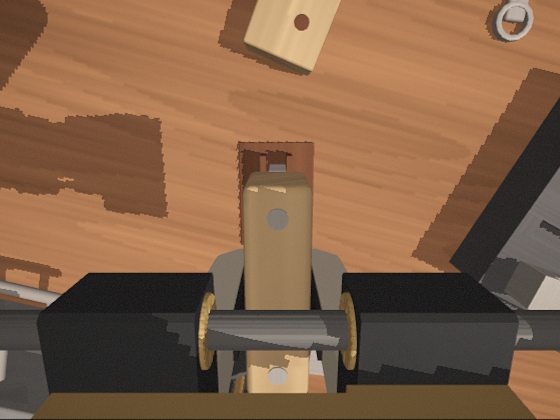

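The rest lies directly under the held scraper: its rail gap at (277,158) lines up with the blade end at (278,168).

Call:
{"fn": "carry_out", "kwargs": {
  "targets": [
    [-1, [-0.01, -0.005, 0.12], [0, -0.02, 0]],
    [-1, [0, 0, 0.15], [0, 0, 0]],
    [-1, [0, 0, 0.15], [0, 0, 0]],
    [-1, [0, 0, 0.12], [0, 0, 0]],
    [-1, [0, 0, 0.03], [0, 0, 0]],
    [-1, [0, 0, 0], [0, 0, 0]]
  ]
}}

```text
clock: 19.12
tool_pos: [615.3, -289.2, 160.1]
ee_rot: [-179.9, 0.2, -165.2]
force: [0.2, 0.1, -1.7]
opening: 26.1
```

```bash
python3 -c "
from h import *
plan([612.5,-296.2,119.9],194.5,2,1)
cv2.imwrite('pics/w10.png',env.get_image('wrist')[:,:,::-1])"
```

```text
at 19.125 [ 615.3 -289.2  160.1] [-179.86    0.22 -165.21] F [ 0.2  0.1 -1.7] 26.1
[[0.012, -0.015, 0.1], [-0.01, 0.02, 0.03]]
[[0.011, -0.015, 0.1], [0.0, 0.0, 0.0]]
```

View pics/w10.png

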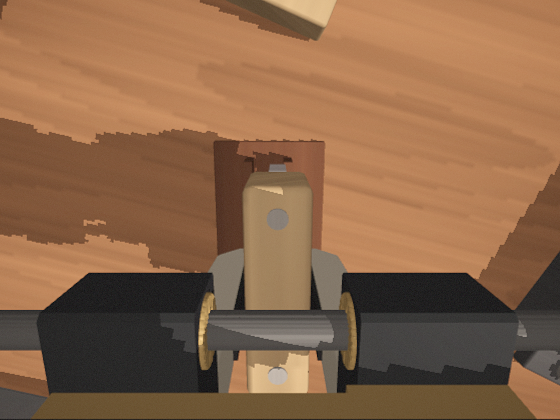

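Fast descents drift about 7 mm sideways, so I'll correct laterally here and then go down slowly.

Call:
{"fn": "carry_out", "kwargs": {
  "targets": [
    [-1, [0.02, -0.03, 0], [-0.01, 0.02, 0.03]],
    [-1, [0, 0, 0], [0, 0, 0]]
  ]
}}

```text
clock: 19.42
tool_pos: [613.9, -297.0, 163.0]
ee_rot: [-179.8, 0.2, -165.5]
force: [-0.1, -0.4, -1.4]
opening: 25.8
```

```bash
python3 -c "
from h import *
plan([612.5,-296.2,119.9],194.5,1,1)"
```

```text
at 19.425 [ 613.9 -297.   163. ] [-179.77    0.18 -165.51] F [-0.1 -0.4 -1.4] 25.8
[[0.006, 0.007, 0.215], [-0.02, 0.02, -0.0]]
```

Call:
{"fn": "carry_out", "kwargs": {
  "targets": [
    [-1, [0.005, 0.004, 0.04], [-0.02, 0.02, 0]],
    [-1, [0, 0, 0.04], [0, 0, 0]],
    [-1, [0, 0, 0], [0, 0, 0]]
  ]
}}

```text
clock: 19.8
tool_pos: [612.6, -297.0, 146.5]
ee_rot: [-179.9, 0.0, -165.6]
force: [-0.4, -0.7, -2.1]
opening: 25.9
```

```bash
python3 -c "
from h import *
plan([612.5,-296.2,119.9],194.5,1,1)"
```

```text
at 19.8 [ 612.6 -297.   146.5] [-179.95    0.   -165.55] F [-0.4 -0.7 -2.1] 25.9
[[-0.0, 0.004, 0.133], [-0.01, 0.0, -0.01]]
```

Call:
{"fn": "carry_out", "kwargs": {
  "targets": [
    [-1, [0, 0.004, 0.04], [0, 0, 0]],
    [-1, [0, 0, 0.04], [0, 0, 0]],
    [-1, [0, 0, 0.035], [0, 0, 0]],
    [-1, [0, 0, 0], [0, 0, 0]]
  ]
}}

```text
clock: 20.3
tool_pos: [612.2, -295.8, 121.1]
ee_rot: [180.0, -0.0, -165.5]
force: [0.2, -0.6, -1.1]
opening: 25.7
```

```bash
python3 -c "
from h import *
plan([612.5,-296.2,119.9],194.5,1,1)"
```

```text
at 20.3 [ 612.2 -295.8  121.1] [ 1.7999e+02 -4.0000e-02 -1.6555e+02] F [ 0.2 -0.6 -1.1] 25.7
[[-0.001, -0.002, 0.006], [0.0, -0.0, -0.0]]
```

Down another 1.2 mm, then open.

Call:
{"fn": "carry_out", "kwargs": {
  "targets": [
    [-1, [0, 0, 0.006], [0, 0, 0]],
    [-1, [0, 0, 0], [0, 0, 0]],
    [1, [0, 0, 0], [0, 0, 0]],
    [1, [0, 0, 0], [0, 0, 0]],
    [1, [0, 0, 0], [0, 0, 0]],
    [1, [0, 0, 0], [0, 0, 0]],
    [1, [0, 0, 0], [0, 0, 0]],
    [1, [0, 0, 0], [0, 0, 0]],
    [1, [0, 0, 0], [0, 0, 0]]
  ]
}}

```text
clock: 21.42
tool_pos: [613.3, -296.6, 122.1]
ee_rot: [-179.8, 0.1, -165.5]
force: [0.5, 0.4, 0.2]
opening: 90.8
```

Call:
{"fn": "carry_out", "kwargs": {
  "targets": [
    [1, [0, 0, -0.04], [0, 0, 0]],
    [1, [0, 0, -0.06], [0, 0, 0]],
    [1, [0, 0, -0.08], [0, 0, 0]],
    [1, [0, 0, -0.12], [0, 0, 0]],
    [1, [0, 0, -0.2], [0, 0, 0]],
    [1, [0, 0, -0.2], [0, 0, 0]],
    [1, [0, 0, 0], [0, 0, 0]],
    [1, [0, 0, 0], [0, 0, 0]]
  ]
}}

```text
clock: 22.42
tool_pos: [613.2, -296.3, 273.4]
ee_rot: [-179.6, 0.3, -165.5]
force: [-0.1, -0.2, -0.5]
opening: 93.0
```

```bash
python3 - <<'E'
from h import *
st=env.state();c=cam('wrist',st);print(st['clock'],st['tool_pos'],st['force'])
im=env.get_image('wrist')[:,:,::-1].copy();cv2.imwrite('pics/w11.png',im)
cv2.imwrite('pics/s11.png',cv2.resize(env.get_image('scene')[90:330,140:380,::-1],None,fx=2.5,fy=2.5))
np.save('w11.npy',np.r_[st['tool_pos'],st['ee_rot']])
E
```

```text
22.425 [ 613.16637479 -296.33844511  273.44281375] [-0.1074786  -0.18592881 -0.46062471]
```

View pics/w11.png

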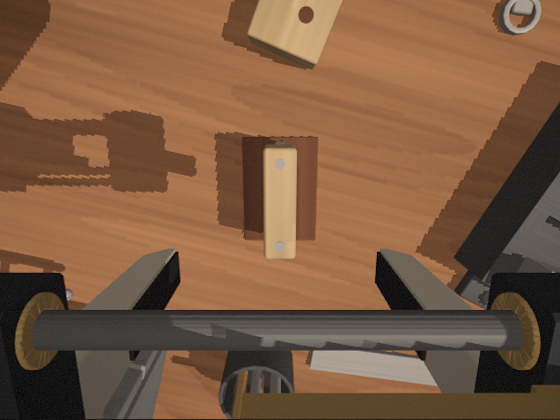

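View pics/s11.png

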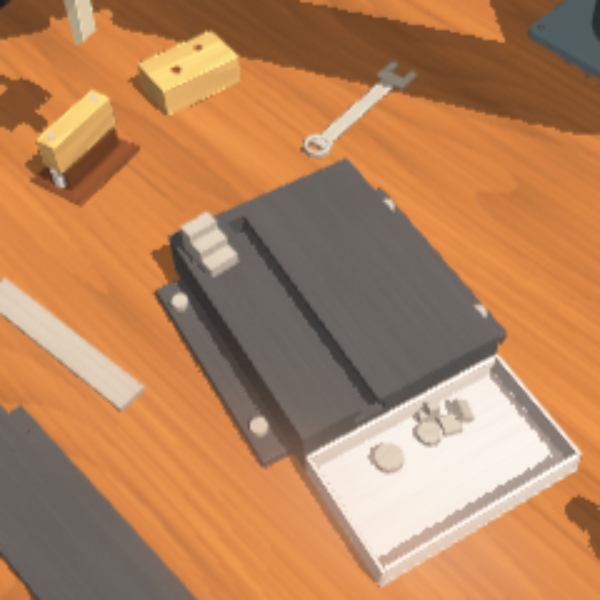

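The scraper sits between the rails, with dots at (279,163) and (280,246). The scene view matches the first one, and the plate is clear with five pieces in the tray. One numeric check, then I'll hand in.

```bash
python3 - <<'E'
from h import *
w=np.load('w11.npy');c=cam('wrist',{'tool_pos':w[:3],'ee_rot':w[3:]})
a=onz(c,279.3,163,70);b=onz(c,280,246.5,70);d=b-a;print((a+b)/2,np.linalg.norm(d),np.degrees(np.arctan2(d[1],d[0])))
Q=np.array([onz(c,u,v,4)[:2] for u,v in [(243,136),(318,137),(315,240),(243,240)]]);print(Q.mean(0))
# scene: difference of scraper area from the start
s0=cv2.imread('pics/scene0.png')[120:175,145:205].astype(int); s1=env.get_image('scene')[120:175,145:205,::-1].astype(int)
print(np.abs(s0-s1).max(2).mean(), (np.abs(s0-s1).max(2)>40).sum())
p=onz(cam('scene'),140+155.5,90+183,8)[:2]-PO;print('slug plate xy',p@px,p@py)
print(env.state()['force'],env.close_job())
E
```

```text
[ 610.97842774 -296.4029923    70.        ] 66.62672062845097 15.04845196522351
[ 611.56848989 -296.28054256]
9.993939393939394 238
slug plate xy 34.400790372793026 160.17605756709895
the job is handed in; nothing more can be done
[-0.22305042 -0.08739835  0.92033195] None
```

The job is done and handed in at about 22.5 s of the 64 s allowed. I took the scraper from its rest and wiped the four chips into the tray. I then turned the scraper a quarter turn, let the blade down into the T-slot behind the slug and pushed the slug out into the tray. Finally I put the scraper back in its rest.

**Last checks:**
- **Chips and slug:** The pictures show all four chips and the slug inside the tray. The slug is at about plate (34, 160) mm, and the plate is clear. One chip may be leaning on its neighbours or the tray wall, but it lies within the tray. I judged chip heights from the pictures only and did not measure them.
- **Scraper in its rest:** Its centre measures (611.0, -296.4) mm against the rest's centre of (611.6, -296.3) mm. It is in line with the rails to about 0.5°.
- **Bystanders:** I saw none moved in the last scene view, which does not show the oil bottle or the angle offcut. I did not measure any of them.
- **Robot:** The gripper is open and about 120 mm above the scraper, touching nothing.

**Disagreements:**
- **Changed pixels at the rest:** A pixel comparison of the scraper's area with the first picture showed 238 changed pixels. I put this down to the arm's shadow and did not look further.
- **Sideways drift:** Fast moves drifted up to about 12 mm sideways, so I corrected the position before each descent.

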